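# Load a flange nut and unlatch the nut cassette

## Task

Two flange nuts stand on the welding table, one on its flange and one upside down with its flange on top. Put the one that stands on its flange into the round pocket of the cassette, flange down and fully home, while the cassette sits latched in its dock; then pinch the two side catches together, lift the cassette with the nut straight out of the dock, and finish while still holding it by the pinched catches, level and still, about 15 cm above the table. Leave the other nuts, the bolt and the gas nozzle where they are.

Things in the scene. Friction and masses are not known exactly. Their poses are not given: they have to be found in the camera images.
- cassette: Loose aluminium block, 70 (x) x 40 (y) x 30 (z) mm, about 0.28 kg, in the dock with its underside 6 mm above the table. Origin at the centre of the underside, z up. A round pocket, 32 mm across and 6 mm deep, is in the middle of its top. At its two long sides (+y, -y) stand sprung steel catch plates, 30 mm wide along x, 5 mm thick, rising to z = 62 mm; grip them above z = 30 mm.
- pocket (a point): Centre of the pocket's floor in the cassette, 24 mm above the cassette's underside; z up, x and y as the cassette's. Moves with the cassette.
- catch_l_pad (a point): Middle of the ribbed outer face of the catch plate on the cassette's +y side, 48 mm above the cassette's underside, at the cassette's x = 0. The two outer faces are 64 mm apart released (inner faces 54 mm), 50 mm fully pinched. The space outside the plates is free above the dock's top.
- catch_r_pad (a point): The same on the cassette's -y side.
- catch_l (a joint): Inward travel of the +y catch: 0 released, 0.007 m fully in. Spring 3 N at the start, 6.5 N at the end; it springs back when let go. A barb low on each catch hooks under a lip of the dock; both must be in at least 4 mm before the cassette can be lifted.
- catch_r (a joint): The same for the -y catch.
- dock: Steel dock fixed to the table, base plate 112 (x) x 100 (y) x 6 mm, lips and guides up to 29 mm above the table. Origin at the centre of its underside, axes parallel to the cassette's at the start. The cassette has about 1 mm of play in it.
- flange_nut: The flange nut that stands on its flange: steel, 20 mm high; the lowest 5 mm are a round flange 26 mm across, above it a hexagon 18 mm across flats, with a bore 13 mm wide. 35 g. Origin at the centre of its underside (flange face), z up. Two of the hexagon's flats face along its x axis, the others follow every 60 degrees.
- nut_upturned: The same nut standing upside down: hexagon below, the flange 26 mm across is its top 5 mm. Origin at the centre of its underside. To be left alone.
- nut_plain: A plain hexagon nut without flange, 34 x 30 x 16 mm, lying flat. Origin at the centre of its underside. To be left alone.
- bolt: A lying steel hexagon bolt, 81 mm long, 28 mm high. Origin under its middle, long axis y. To be left alone.
- nozzle: A lying tapered gas nozzle, 68 mm long, 21 mm in diameter. Origin under its middle, long axis y. To be left alone.
Mind the look-alikes: they are no part of the job. Several things have the shape of the cassette; the one meant has the colours described above.

How it is judged (in metres and radians):
On the way, in this order (a step that is already met when the one before it is completed fails the run):
1. the flange nut sits flange down in the pocket, let go, while the cassette is latched in its dock (horizontal distance between flange_nut and pocket below 0.005 m and z of flange_nut in the frame of pocket below 0.003 m and angle between flange_nut's own z axis and vertical below 0.15 rad and contact force between flange_nut and the fingers below 0.2 N and value of joint each of catch_l, catch_r below 0.002 m and z of cassette in the frame of dock below 0.01 m), for 0.2 s.
2. both catches are pinched in while the cassette still sits in the dock (value of joint each of catch_l, catch_r above 0.004 m and z of cassette in the frame of dock below 0.012 m), for 0.1 s.
At the end, for the whole second after the job is handed in: The cassette hangs from the fingers by both catches (each pushed in more than 3.5 mm), its underside 10 to 25 cm above the table, level within 14 degrees, still, clear of the dock, with the flange nut seated flange down in its pocket (within 4 mm of the floor) and not held by the fingers (height (world z) of cassette between 0.1 and 0.25 m and angle between cassette's own z axis and vertical below 0.25 rad and value of joint each of catch_l, catch_r above 0.0035 m and contact force between cassette and the fingers above 3 N and contact force between cassette and dock below 0.1 N and linear speed of cassette below 0.03 m/s and horizontal distance between flange_nut and pocket below 0.008 m and z of flange_nut in the frame of pocket below 0.004 m and angle between the z axis of flange_nut and the z axis of cassette, either way round below 0.2 rad and angle between flange_nut's own z axis and vertical below 0.4 rad and contact force between flange_nut and the fingers below 0.2 N); the arm keeps its last pose, push and grip.
It fails at once if the upturned nut is disturbed (distance of nut_upturned from where it was at the start of the episode above 0.02 m).
It fails at once if the plain nut is disturbed (distance of nut_plain from where it was at the start of the episode above 0.02 m).
It fails at once if the bolt is disturbed (distance of bolt from where it was at the start of the episode above 0.03 m).
It fails at once if the gas nozzle is disturbed (distance of nozzle from where it was at the start of the episode above 0.03 m).
It also fails if it takes over 54 s, if anything falls off the work surface, if the arm or the gripper's body presses on something with over 40 N, if the wrist force passes 120 N, or if a joint passes its speed limit or range.

## Robot

A 6-joint arm with a two-finger parallel gripper is mounted at the origin on a cart in front of the work surface, level with it; the furniture and walls round the work are solid. World frame = base frame: x ahead of the robot, y to its left, z up, the work surface at z = 0. Lengths are in mm, angles in rad, forces in N, time in s.
With the tool pointing down it reaches from about 150 to 775 mm from the base axis. Payload 6.1 kg.
Tool frame: the origin (TCP) lies between the finger pads; the fingertips stand 17 mm ahead of it and the grasp point (between the pads) lies 2 mm behind it (bot.tip_extent is the distance from the TCP to the fingertips, in mm); z points along the fingers, y is the direction in which the jaws open and shut (so a half turn about z gives the same grasp; the last joint's range is limited). The gripper opens to 85 mm and grips with 20 to 120 N. Pads are 22 mm wide; open, the fingers measure 114 mm over their backs; the gripper's body (76 mm by 85 mm) begins 54 mm behind the grasp point. The pads swing forward as they close: fully open they stand 13 mm farther back than shut.
Start: joints at [-1.343, 0.126, -0.04, 1.405, 0, 1.571], TCP at [118.558, -511.422, 248.295] pointing down, gripper open.
Joint ranges: [-2.72, 2.72], [-0.95, 1.95], [-1.27, 1.35], [-1.78, 2.02], [-1.46, 1.47], [-3.14, 3.14]. Speed limits (rad/s): [2.39, 2.39, 3.01, 3.14, 3.14, 3.14].

## Interface

Orientations are given as a rotation vector (axis times angle).
In Python, from plant import bot, eyes, order, recognise gives the robot as it stands.
- The arm moves only by the shell command python3 -m crank 'ROWS'. ROWS is JSON, a list of rows, each a list of 7 numbers: the turn, a rotation vector about the tool's x, y, z in degrees, then the shift along the tool's x, y, z in mm, then the opening, from 0 (shut) to 1 (fully open). A call has 1 to 12 rows; each row is the pose to reach, as a shift and turn from the pose commanded when the call began, along the tool's axes at that moment; what a row does not reach only later rows make up. A row lasts 1/8 s, in which the tool goes at most 62.5 mm and 10.7 degrees, less where a joint would pass 70% of its speed; a pose out of reach is approached as far as the arm can. A call with a gripper value outside its range is refused whole. The fingers move at their own pace and stop on an object; the grip force is fixed at half the most. Time passes only in rows, so rows that repeat a pose let the fingers close. It gives the time, the measured TCP pose, the force and the opening at its end, in the units of the state.
- bot.get_state(): the state, without advancing time (a new reading comes with each control period).
- eyes.capture(name): name is "side" or "top"; returns the picture (384x512x3 uint8, red, green, blue); there is no depth.
- eyes.camera_params(name): a dict with "fovy" (degrees; the focal length in pixels is half the picture's height over the tangent of half this angle, whatever the lens; pixels are square), "cx", "cy" (the principal point, pixels), "D" ([k1, k2, p1, p2, k3] as OpenCV has them; the pictures are not rectified), "view" (4x4, takes a point from world to camera coordinates). Camera axes: x right, y down, z forward; pixel columns grow to the right and rows downward; lengths in mm; the calibration is good to about 2 mm. A picture is of the moment at which its call begins. camera_params takes no time and is no camera call.
- order.job_done(): hands the job in, once; it reports no verdict.
Trained networks look in the newest picture that a camera, given by its name, has taken for a name from the list of things; names that differ only in an ending like _2 or _b are one class to them, and where a whole thing is asked for, a point or a joint stands for the part that bears it (a point fixed in the world has none). Each returns a list of dicts, best first, with "score" (0 to 1); they miss things now and then, are a little off and sometimes report something else, mostly with a low value. They report only what shows in the picture. A call takes as long as a camera call. They do not tell look-alikes from the thing itself.
- recognise(camera, thing): "box" ([left, top, width, height] in pixels, round what is visible of it).
The state is a dict: "t": time; "joint_positions": joint angles; "qd": joint speeds; "effort": joint torques, N m; "eef_pos": TCP position; "eef_rot": TCP orientation; "ft_force": force on the tool from outside, world axes, zero at the start; "torque": the same for the moment, N m; "finger_gap": opening from 0.0 (shut) to 1.0 (fully open).
Only numpy, scipy, OpenCV 4.12 (cv2) and the standard library are available. Lean on these libraries where they do the work, as an engineer would, in place of code of your own. Each camera call takes 0.05 s, during which the arm holds its last target. There are 200 camera calls.

## Working session

There is one attempt and no reset: what is moved stays moved. The work goes in short steps, Python scripts to look and compute and a shell command to move; the robot and the scene stay as the last step left them, time stands still between calls to the robot, and variables do not carry over. Pictures are saved under pics/ and viewed, about 8 in all and at most 12, crops included, and the job is handed in when it is done.

```bash
mkdir -p pics; ls
cat > h.py <<'E'
import numpy as np, cv2
from plant import bot, eyes, order, recognise
def cam(n):
    p=eyes.camera_params(n); f=192/np.tan(np.radians(p["fovy"])/2)
    K=np.array([[f,0,p["cx"]],[0,f,p["cy"]],[0,0,1]]); return K,np.array(p["D"],float),np.array(p["view"])
def ray(n,uv,z):
    K,D,V=cam(n); q=cv2.undistortPoints(np.array([[uv]],float),K,D)[0,0]
    R,t=V[:3,:3],V[:3,3]; o=-R.T@t; d=R.T@np.array([q[0],q[1],1]); return o+d*(z-o[2])/d[2]
def proj(n,P):
    K,D,V=cam(n); return cv2.projectPoints(np.atleast_2d(np.array(P,float)),cv2.Rodrigues(V[:3,:3])[0],V[:3,3],K,D)[0][:,0]
def snap(n,fn=None,crop=None,s=1):
    im=eyes.capture(n)
    if fn:
        o=im if crop is None else im[crop[1]:crop[3],crop[0]:crop[2]]
        cv2.imwrite("pics/"+fn,cv2.resize(o[:,:,::-1],None,fx=s,fy=s,interpolation=cv2.INTER_CUBIC))
    return im
E
python3 - <<'E'
from h import *
for n in("top","side"):
    snap(n,n+"0.png",s=1.5)
    K,D,V=cam(n); print(n,K[0,0],(-V[:3,:3].T@V[:3,3]).round(),V[:3,:3].round(2).tolist(),D)
    for th in("cassette","dock","flange_nut","nut_upturned","nut_plain","bolt","nozzle"):
        for r in recognise(n,th)[:4]:
            b=r["box"]; c=(b[0]+b[2]/2,b[1]+b[3]/2); print(th,round(r["score"],2),np.round(b).tolist(),ray(n,c,10).round().tolist())
s=bot.get_state(); print(s)
E
```

```text
pics
top 431.4435595165323 [ 444.  -29. 1054.] [[-0.0, -1.0, -0.02], [-1.0, 0.0, -0.07], [0.07, 0.02, -1.0]] [-0.00537541  0.          0.          0.          0.        ]
cassette 0.89 [115.0, 192.0, 34.0, 34.0] [477.0, 300.0, 10.0]
cassette 0.7 [287.0, 237.0, 35.0, 34.0] [368.0, -119.0, 10.0]
cassette 0.68 [341.0, 152.0, 33.0, 35.0] [570.0, -250.0, 10.0]
cassette 0.67 [211.0, 181.0, 33.0, 28.0] [509.0, 65.0, 10.0]
dock 0.7 [204.0, 173.0, 52.0, 54.0] [498.0, 60.0, 10.0]
dock 0.22 [213.0, 182.0, 32.0, 30.0] [504.0, 62.0, 10.0]
flange_nut 0.59 [381.0, 220.0, 7.0, 11.0] [435.0, -312.0, 10.0]
nut_upturned 0.61 [298.0, 212.0, 11.0, 10.0] [455.0, -118.0, 10.0]
nut_plain 0.61 [338.0, 197.0, 13.0, 14.0] [486.0, -218.0, 10.0]
bolt 0.59 [291.0, 128.0, 25.0, 30.0] [636.0, -119.0, 10.0]
nozzle 0.51 [160.0, 208.0, 14.0, 31.0] [442.0, 213.0, 10.0]
side 439.91685719679805 [  355. -1031.   489.] [[0.99, -0.16, 0.01], [-0.05, -0.36, -0.93], [0.16, 0.92, -0.37]] [-0.07597009  0.          0.          0.          0.        ]
cassette 0.76 [179.0, 218.0, 34.0, 32.0] [373.0, -84.0, 10.0]
cassette 0.64 [27
[... 589 characters left out ...]
0, 210.0, 10.0]
{'t': 0.8, 'joint_positions': array([-1.34299820e+00,  1.25800083e-01, -3.96017564e-02,  1.40537745e+00,
        6.21883212e-06,  1.57076045e+00]), 'qd': array([ 5.75312272e-05,  3.51239974e-04, -1.77250077e-03, -5.73216625e-04,
       -4.11064067e-04,  5.89102348e-04]), 'effort': array([ 3.40334169e-03, -4.35630584e+01,  3.53080988e+01,  3.27726302e-04,
        3.39435373e-04, -1.58108460e-06]), 'eef_pos': array([ 118.56246666, -511.4299201 ,  248.29367851]), 'eef_rot': array([3.12121422e+00, 3.57105422e-01, 1.27467758e-05]), 'ft_force': array([-0.46281541,  1.18782194, -0.30144541]), 'torque': array([-0.05598007, -0.00484068, -0.02513899]), 'finger_gap': 0.9998181467910497}
```

View pics/top0.png

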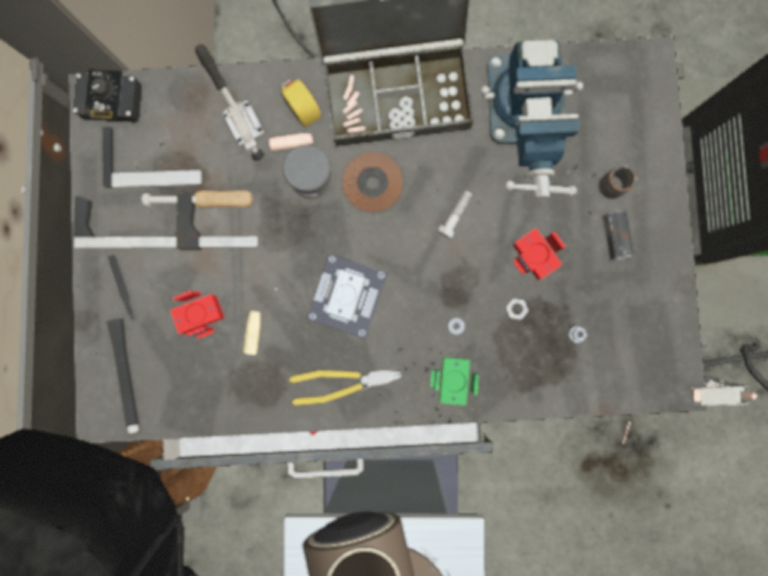

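View pics/side0.png

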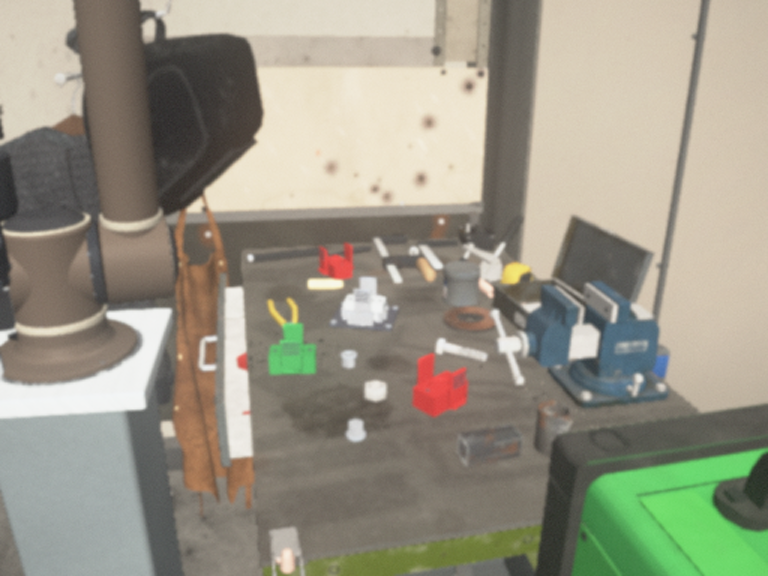

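The top view shows the aluminium cassette in its dock at about px (231,196). Its look-alikes are red at (131,209), red at (358,169) and green at (304,254). The nut candidates are A (304,217), B (385,223) and the plain nut (344,206). In the side view A is at (232,239), B at (237,287) and the plain nut at (250,260). The yellow block at (167,222) isn't one of them. I'll check A and B in a close crop.

Run:
```python
from h import *
s=eyes.capture("side"); t=eyes.capture("top")
c=lambda im,x,y,r=20:cv2.resize(im[y-r:y+r,x-r:x+r,::-1],(280,280),interpolation=cv2.INTER_CUBIC)
a=np.hstack([c(s,232,239),c(s,237,287)]+[]) 
b=np.hstack([c(t,304,217),c(t,385,223)])
cv2.imwrite("pics/nuts.png",np.vstack([a,b]))
a=cv2.resize(t[160:235,190:275,::-1],None,fx=5,fy=5,interpolation=cv2.INTER_CUBIC)
b=cv2.resize(s[175:230,210:280,::-1],None,fx=5,fy=375/55,interpolation=cv2.INTER_CUBIC)
cv2.imwrite("pics/cas.png",np.hstack([a,b]))
print(a.shape,b.shape)
for z in(0,20): print(z,ray("top",(304.3,217.3),z).round(1),ray("top",(385,222.7),z).round(1))
print("side A",ray("side",(232.3,239),10).round(1),"B",ray("side",(237.3,287),10).round(1))
```

```text
(375, 425, 3) (375, 350, 3)
0 [ 455.5 -120.7    0. ] [ 442.  -315.8    0. ]
20 [ 455.3 -119.    20. ] [ 442.1 -310.3   20. ]
side A [ 455.9 -118.8   10. ] B [ 442.4 -318.    10. ]
```

View pics/nuts.png

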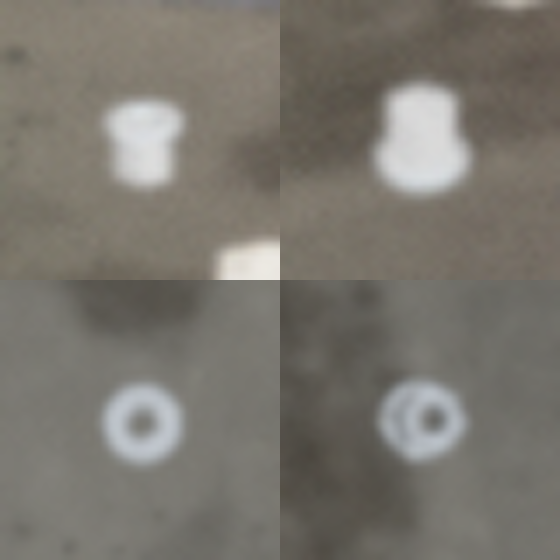

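View pics/cas.png

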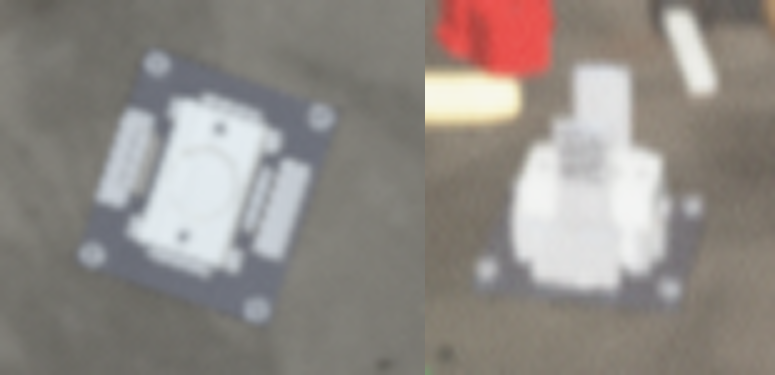

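B, at top (385,223) and side (237,287), is the one on its flange: the hexagon is on top and the wide part below. A has its flange on top, so it's the upturned nut. The cassette crop shows the aluminium block with its pocket, the catches left and right, and four dock screws.

```bash
cat >> h.py <<'E'
from scipy.spatial.transform import Rotation as Ro
def goal(p,yaw_jaw,st=None):
    """shift (tool axes) & turn to put TCP at p, tool down, jaws (tool y) along yaw_jaw deg, nearest half turn"""
    s=st or bot.get_state(); R0=Ro.from_rotvec(s["eef_rot"]); best=None
    for k in(0,180):
        a=np.radians(yaw_jaw+k); y=np.array([np.cos(a),np.sin(a),0]); z=np.array([0,0,-1.]); x=np.cross(y,z)
        r=(R0.inv()*Ro.from_matrix(np.array([x,y,z]).T)).as_rotvec(degrees=True)
        if best is None or np.linalg.norm(r)<np.linalg.norm(best): best=r
    print("turn",best.round(2),"shift",R0.inv().apply(np.array(p)-s["eef_pos"]).round(1),"t",s["t"])
E
python3 - <<'E'
from h import *
print(bot.tip_extent, Ro.from_rotvec(bot.get_state()["eef_rot"]).as_matrix().round(3).tolist())
W=[ray("top",(190+(x+.5)/5-.5,160+(y+.5)/5-.5),7) for x,y in((157,64),(320,117),(257,309),(92,255))]
W=np.array(W); print(W.round(1), W.mean(0).round(1))
e=[W[0]-W[3],W[1]-W[2]]; f=[W[0]-W[1],W[3]-W[2]]
for v in e+f: print("edge",np.linalg.norm(v).round(1),np.degrees(np.arctan2(v[1],v[0])).round(1))
print("pocket rim",ray("top",(190+205.5/5-.5,160+185.5/5-.5),36).round(1))
Ws=np.array([ray("side",(210+(x+.5)/5-.5,175+(y+.5)*55/375-.5),7) for x,y in((62,270),(244,289),(267,205))]); print("side",Ws.round(1))
# bore holes on top
for x,y in((219,129),(183,236)): print(ray("top",(190+(x+.5)/5-.5,160+(y+.5)/5-.5),36).round(1))
# nut bore crop centre top view: (432,420) in right-lower tile, r=20,7x
u=385-20+(432-280+.5)/7-.5; v=223-20+(420-280+.5)/7-.5
print("bore top",u,v,ray("top",(u,v),20).round(1))
u=385-20+(422-280+.5)/7-.5;print("blob",ray("top",(u,v),5).round(1))
# side: flange ellipse centre (422,160)->
u=237-20+(422-280+.5)/7-.5
print("side flange",ray("side",(u,287-20+158.5/7-.5),5).round(1),"top",ray("side",(u,287-20+95/7-.5),20).round(1))
E
```

```text
17.0 [[0.974, 0.226, 0.0], [0.226, -0.974, -0.0], [0.0, 0.0, -1.0]]
[[565.6  82.1   7. ]
 [539.2   2.4   7. ]
 [445.9  33.1   7. ]
 [472.3 113.5   7. ]] [505.7  57.8   7. ]
edge 98.4 -18.6
edge 98.3 -18.2
edge 84.0 71.7
edge 84.6 71.8
pocket rim [504.5  56.1  36. ]
side [[4.459e+02 3.150e+01 7.000e+00]
 [5.385e+02 5.000e-01 7.000e+00]
 [5.652e+02 7.980e+01 7.000e+00]]
[531.1  49.5  36. ]
[480.4  66.4  36. ]
bore top 386.2857142857143 222.57142857142858 [ 442.4 -313.4   20. ]
blob [ 442.3 -314.1    5. ]
side flange [ 441.6 -317.7    5. ] top [ 442.8 -309.1   20. ]
```

```bash
python3 -c "
from h import *
goal((442.3,-314,70),-35)"
```

```text
turn [  0.    -0.   -41.95] shift [ 360.  -119.2  178.3] t 0.9
```

```bash
python3 -m crank '[[0,0,-10,60,-20,20,0.35],[0,0,-20,120,-40,40,0.35],[0,0,-30,180,-60,60,0.35],[0,0,-40,240,-80,90,0.35],[0,0,-42,300,-100,120,0.35],[0,0,-42,345,-114,150,0.35],[0,0,-42,360,-119.2,178.3,0.35],[0,0,-42,360,-119.2,178.3,0.35],[0,0,-42,360,-119.2,178.3,0.35]]'
python3 - <<'E'
from h import *
s=bot.get_state(); print(s["eef_pos"],s["finger_gap"]); goal((442.3,-314,70),-35)
im=eyes.capture("side"); t=eyes.capture("top")
a=im[225:305,195:280,::-1]; b=t[185:265,340:425,::-1]
f=lambda q:cv2.resize(q,None,fx=4.5,fy=4.5,interpolation=cv2.INTER_CUBIC)
cv2.imwrite("pics/ap1.png",np.hstack([f(a),f(b)]))
print(proj("side",[s["eef_pos"],s["eef_pos"]-[0,0,17],[442.3,-314,0],[442.3,-314,20]]).round(1))
E
```

```text
t: 2.02
eef_pos: [442.3, -314.2, 70.5]
eef_rot: [2.786, 1.452, -0.0]
ft_force: [-0.1, 0.4, 1.0]
finger_gap: 0.347
[ 442.26949486 -314.24624145   70.53076674] 0.347002062560383
turn [0.01 0.02 0.06] shift [ 0.2 -0.1  0.5] t 2.025
[[236.8 258.7]
 [236.8 266.5]
 [237.  290.2]
 [236.9 281.5]]
```

View pics/ap1.png

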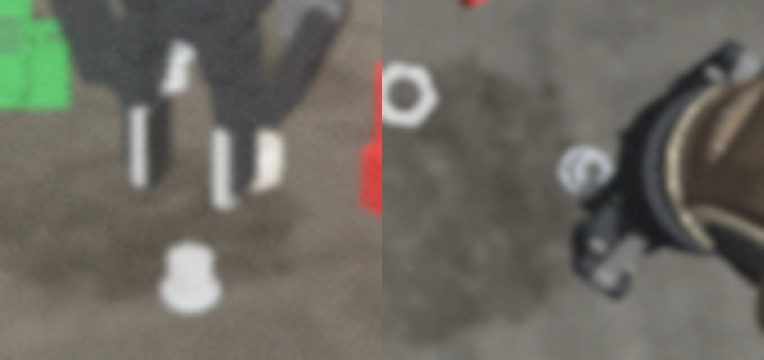

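The side crop shows both fingertips straddling the nut. Their midpoint is at about (235,269), and the nut is below at (237,286). The tip height agrees with 17 mm ahead of the TCP to within about 2 mm, so I'm descending to TCP z=27 and closing.

```bash
python3 -m crank '[[0,0,0,0,0,15,0.35],[0,0,0,0,0,29,0.35],[0,0,0,0,0,38,0.35],[0,0,0,0,0,43.3,0.35],[0,0,0,0,0,43.3,0.35],[0,0,0,0,0,43.3,0.1],[0,0,0,0,0,43.3,0.1],[0,0,0,0,0,43.3,0.1],[0,0,0,0,0,43.3,0.1],[0,0,0,0,0,43.3,0.1]]'
```

```text
t: 3.38
eef_pos: [442.7, -314.2, 27.1]
eef_rot: [2.785, 1.452, 0.001]
ft_force: [0.8, -0.6, 3.8]
finger_gap: 0.199
```

```bash
python3 -m crank '[[0,0,0,0,0,-20,0.1],[0,0,0,0,0,-60,0.1],[0,0,0,0,0,-110,0.1],[0,0,0,0,0,-110,0.1]]'
python3 -c "
from h import *
goal((505.3,57,130),-18.3)"
```

```text
t: 3.88
eef_pos: [444.2, -315.3, 140.7]
eef_rot: [2.78, 1.449, 0.005]
ft_force: [0.5, 0.2, -0.0]
finger_gap: 0.195
turn [  0.4    0.06 -16.65] shift [ 340.2 -163.2    9.5] t 3.875
```

```bash
python3 -m crank '[[0,0,-2,30,-14,0,0.1],[0,0,-4,75,-36,2,0.1],[0,0,-6,125,-60,4,0.1],[0,0,-8,175,-84,5,0.1],[0,0,-10,225,-108,6,0.1],[0,0,-12,275,-132,7,0.1],[0,0,-14,315,-151,7,0.1],[0,0,-16,336,-161,7,0.1],[0,0,-16.65,341,-163.2,7,0.1],[0,0,-16.65,341,-163.2,7,0.1],[0,0,-16.65,341,-163.2,7,0.1]]'
python3 - <<'E'
from h import *
goal((505.3,57,80),-18.3)
s=eyes.capture("side");t=eyes.capture("top")
f=lambda q:cv2.resize(q[:,:,::-1],None,fx=5,fy=5,interpolation=cv2.INTER_CUBIC)
cv2.imwrite("pics/pl1.png",np.hstack([f(s[140:220,200:280]),f(t[150:230,190:265])]))
print(proj("side",[[505.3,57,z] for z in(6,36,105,125)]).round(1))
E
```

```text
t: 5.25
eef_pos: [503.7, 58.0, 129.4]
eef_rot: [-2.548, -1.838, 0.001]
ft_force: [0.6, -0.0, 0.1]
finger_gap: 0.196
turn [-0.02  0.03 -0.09] shift [-0.5  1.9 49.4] t 5.25
[[242.9 209.4]
 [242.9 199.3]
 [242.9 175.1]
 [242.9 167.9]]
```

View pics/pl1.png

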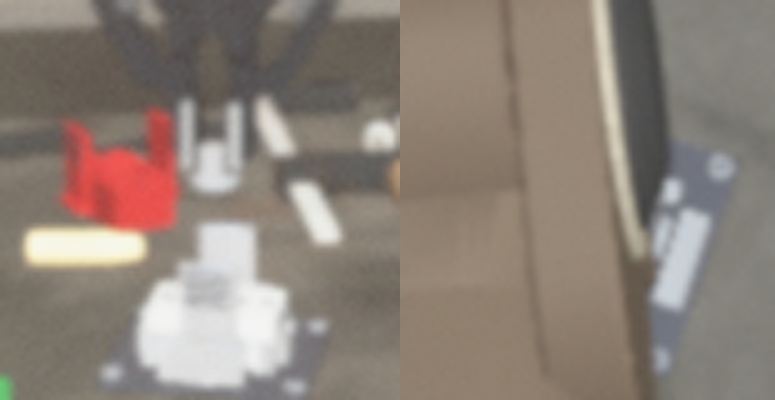

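The side crop shows the nut upright between the pads, flange at about (242.6,176), above the pocket and as projected. Now lowering it.

```bash
python3 -m crank '[[0,0,0,-0.5,2,20,0.1],[0,0,0,-0.5,2,40,0.1],[0,0,0,-0.5,2,50,0.1],[0,0,0,-0.5,2,58,0.1],[0,0,0,-0.5,2,62,0.1],[0,0,0,-0.5,2,64,0.1],[0,0,0,-0.5,2,64,0.1],[0,0,0,-0.5,2,64,0.1]]'
python3 -c "
from h import *
goal((505.6,57,57.5),-18.3)"
```

```text
t: 6.35
eef_pos: [505.9, 58.0, 66.0]
eef_rot: [2.546, 1.84, 0.001]
ft_force: [-0.7, 0.0, -0.5]
finger_gap: 0.193
turn [ 0.03 -0.01  0.01] shift [-1.   0.   8.5] t 6.35
```

```bash
python3 -m crank '[[0,0,0,-0.7,0,2,0.1],[0,0,0,-0.7,0,4,0.1],[0,0,0,-0.7,0,5,0.1],[0,0,0,-0.7,0,6,0.1],[0,0,0,-0.7,0,6,0.1]]';python3 -m crank '[[0,0,0,0,0,1,0.1],[0,0,0,0,0,2,0.1],[0,0,0,0,0,2,0.1]]'
```

```text
t: 6.98
eef_pos: [505.4, 57.2, 59.6]
eef_rot: [-2.546, -1.84, 0.0]
ft_force: [-0.6, 0.4, -0.9]
finger_gap: 0.197
t: 7.35
eef_pos: [505.3, 57.2, 57.6]
eef_rot: [-2.546, -1.84, 0.0]
ft_force: [0.1, -0.6, -1.0]
finger_gap: 0.196
```

```bash
python3 -m crank '[[0,0,0,0,0,0.5,0.1],[0,0,0,0,0,0.9,0.1],[0,0,0,0,0,0.9,0.1]]'
python3 - <<'E'
from h import *
s=eyes.capture("side")
cv2.imwrite("pics/pl2.png",cv2.resize(s[160:220,200:280,::-1],None,fx=8,fy=8,interpolation=cv2.INTER_CUBIC))
E
```

```text
t: 7.72
eef_pos: [505.5, 57.2, 57.1]
eef_rot: [2.546, 1.84, 0.0]
ft_force: [-0.4, -0.5, 2.5]
finger_gap: 0.195
```

View pics/pl2.png

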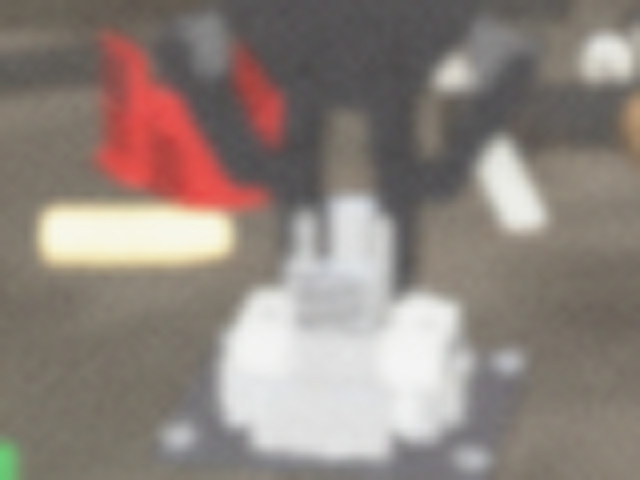

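Contact of about 3 N came at TCP z 57.1, which is the expected seated height. The side crop shows the fingers between the catch plates. Releasing, then rising to look.

```bash
python3 -m crank '[[0,0,0,0,0,0.5,0.4],[0,0,0,0,0,0.5,0.4],[0,0,0,0,0,0.5,0.4],[0,0,0,0,0,0.5,0.4],[0,0,0,0,0,-10,0.4],[0,0,0,0,0,-30,0.4],[0,0,0,0,0,-70,0.6],[0,0,0,0,0,-110,1],[0,0,0,-62,0,-110,1],[0,0,0,-120,0,-110,1],[0,0,0,-120,0,-110,1]]'
python3 - <<'E'
from h import *
s=eyes.capture("side");t=eyes.capture("top")
f=lambda q:cv2.resize(q[:,:,::-1],None,fx=6,fy=6,interpolation=cv2.INTER_CUBIC)
cv2.imwrite("pics/pl3.png",np.hstack([f(s[160:230,205:275]),f(t[160:230,200:262])]))
goal((505.4,57,120),71.7)
E
```

```text
t: 9.15
eef_pos: [466.8, -59.5, 167.9]
eef_rot: [2.55, 1.833, 0.001]
ft_force: [0.2, 0.1, 0.5]
finger_gap: 1.001
turn [ 2.00e-02 -8.00e-02  8.99e+01] shift [120.1  -0.5  47.6] t 9.25
```

View pics/pl3.png

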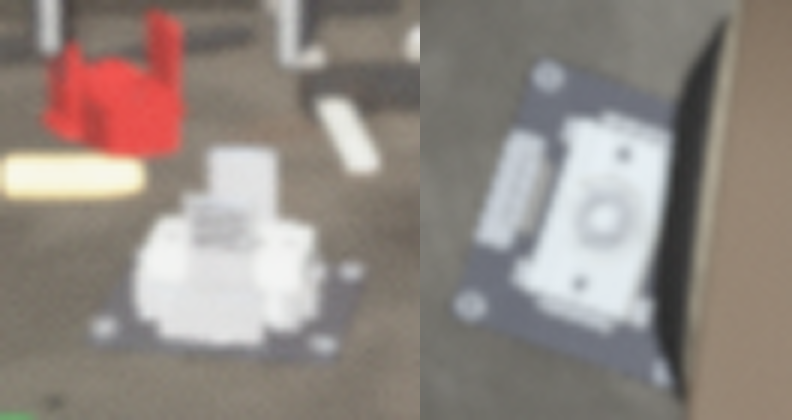

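The top crop shows the nut in the pocket, with its bore at about crop (606,217) and the screw holes at (623,153) and (579,283). I'll check the seating numerically.

Run:
```python
from h import *
q=lambda x,y:(200+(x-420+.5)/6-.5,160+(y+.5)/6-.5)
h=(ray("top",q(623,153),36)+ray("top",q(579,283),36))/2
print("pocket",h.round(1),"nut z50",ray("top",q(606,217),50).round(1),"flange z35",ray("top",q(606,217),35).round(1))
ims=np.mean([eyes.capture("top").astype(float) for _ in range(4)],0)
g=ims[160:230,200:262]; g=cv2.resize(cv2.convertScaleAbs(g[15:60,15:45]).astype(np.float32),None,fx=12,fy=12,interpolation=cv2.INTER_CUBIC)
g=np.clip((g-120)*1.9,0,255); cv2.imwrite("pics/pl4.png",g[:,:,::-1])
pk=lambda *P:((proj("top",P)-[215,175]+.5)*12-.5).round().tolist()
print(g.shape,pk([*h[:2],36],[*h[:2],50]))
```

```text
pocket [506.1  58.1  36. ] nut z50 [505.6  54.9  50. ] flange z35 [506.6  56.2  35. ]
(540, 360, 3) [[183.0, 256.0], [176.0, 252.0]][ WARN:0@3.177] global loadsave.cpp:1063 imwrite_ Unsupported depth image for selected encoder is fallbacked to CV_8U.
```

View pics/pl4.png

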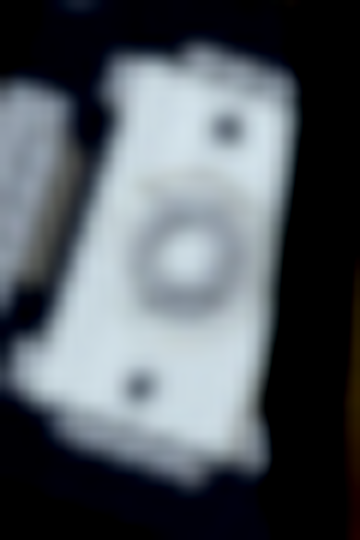

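The nut ring's centre (187,257) lies about 2 mm or less from the pocket centre (183,256), which fits the pocket's 3 mm of clearance, so it's seated. For the catches I'll turn −90° so joint 6 stays in range.

```bash
python3 -c "
from h import *
print(bot.get_state()['joint_positions'][5])"; python3 -m crank '[[0,0,-10,40,0,0,1],[0,0,-20,80,0,10,1],[0,0,-30,110,0,20,1],[0,0,-40,120,0,30,1],[0,0,-50,120,-0.4,40,1],[0,0,-60,120.4,-0.4,47,1],[0,0,-70,120.4,-0.4,47,1],[0,0,-80,120.4,-0.4,47,1],[0,0,-90,120.4,-0.4,47,1],[0,0,-90,120.4,-0.4,47,1],[0,0,-90,120.4,-0.4,47,1]]'
python3 - <<'E'
from h import *
print(bot.get_state()['joint_positions'][5])
goal((505.6,57.3,51),71.7)
E
```

```text
1.7697357045206281
t: 10.82
eef_pos: [505.2, 58.3, 119.7]
eef_rot: [-0.502, -3.101, 0.0]
ft_force: [0.2, -0.0, -0.4]
finger_gap: 1.002
0.4360404812199658
turn [-0.   -0.01 -0.1 ] shift [-0.7 -0.8 68.7] t 10.825
```

```bash
python3 -m crank '[[0,0,0,-0.6,-0.8,20,1],[0,0,0,-0.6,-0.8,38,1],[0,0,0,-0.6,-0.8,50,1],[0,0,0,-0.6,-0.8,60,1],[0,0,0,-0.6,-0.8,66,1],[0,0,0,-0.6,-0.8,68.7,1],[0,0,0,-0.6,-0.8,68.7,1],[0,0,0,-0.6,-0.8,68.7,1]]'
python3 - <<'E'
from h import *
goal((505.6,57.3,51),71.7)
s=eyes.capture("side")
cv2.imwrite("pics/gr1.png",cv2.resize(s[150:225,195:285,::-1],None,fx=7,fy=7,interpolation=cv2.INTER_CUBIC))
E
```

```text
t: 11.82
eef_pos: [505.8, 56.8, 51.5]
eef_rot: [0.5, 3.101, 0.0]
ft_force: [0.2, 0.1, -0.3]
finger_gap: 1.001
turn [ 0.02  0.04 -0.  ] shift [0.3 0.4 0.5] t 11.825
```

View pics/gr1.png

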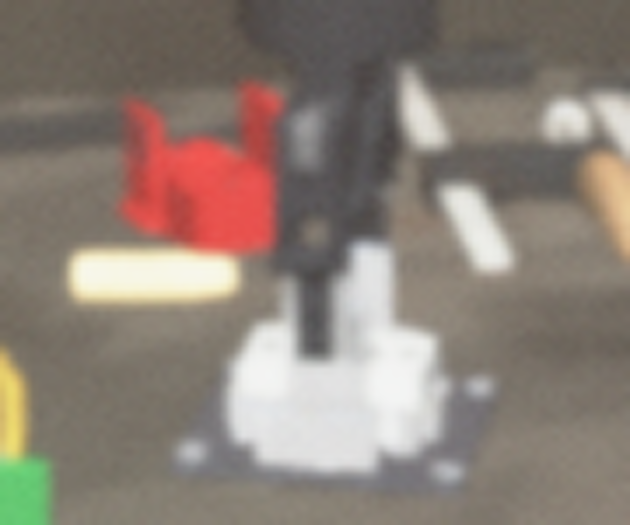

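The near finger stands centred in front of the near catch plate at crop (315,310), with no contact force. Pinching.

```bash
python3 -m crank '[[0,0,0,0,0,0,0.75],[0,0,0,0,0,0,0.7],[0,0,0,0,0,0,0.6],[0,0,0,0,0,0,0.5],[0,0,0,0,0,0,0.3],[0,0,0,0,0,0,0.3],[0,0,0,0,0,0,0.3],[0,0,0,0,0,0,0.3],[0,0,0,0,0,0,0.3]]'
```

```text
t: 13.0
eef_pos: [506.4, 57.6, 53.2]
eef_rot: [0.499, 3.099, 0.004]
ft_force: [-3.1, 2.5, 14.2]
finger_gap: 0.521
```

```bash
python3 -m crank '[[0,0,0,0,0,-1,0.3],[0,0,0,0,0,-2,0.3],[0,0,0,0,0,-4,0.3],[0,0,0,0,0,-6,0.3],[0,0,0,0,0,-8,0.3],[0,0,0,0,0,-10,0.3],[0,0,0,0,0,-10,0.3]]'
```

```text
t: 13.88
eef_pos: [505.4, 57.0, 61.3]
eef_rot: [-0.499, -3.101, -0.001]
ft_force: [0.5, 5.8, -1.6]
finger_gap: 0.512
```

```bash
python3 -m crank '[[0,0,0,0,0,-4,0.3],[0,0,0,0,0,-9,0.3],[0,0,0,0,0,-15,0.3],[0,0,0,0,0,-22,0.3],[0,0,0,0,0,-30,0.3],[0,0,0,0,0,-30,0.3],[0,0,0,0,0,-30,0.3]]'
python3 - <<'E'
from h import *
s=eyes.capture("side")
cv2.imwrite("pics/gr2.png",cv2.resize(s[140:225,195:285,::-1],None,fx=7,fy=7,interpolation=cv2.INTER_CUBIC))
E
```

```text
t: 14.75
eef_pos: [505.4, 56.7, 91.1]
eef_rot: [0.5, 3.102, -0.0]
ft_force: [-0.3, -0.2, -3.5]
finger_gap: 0.517
```

View pics/gr2.png

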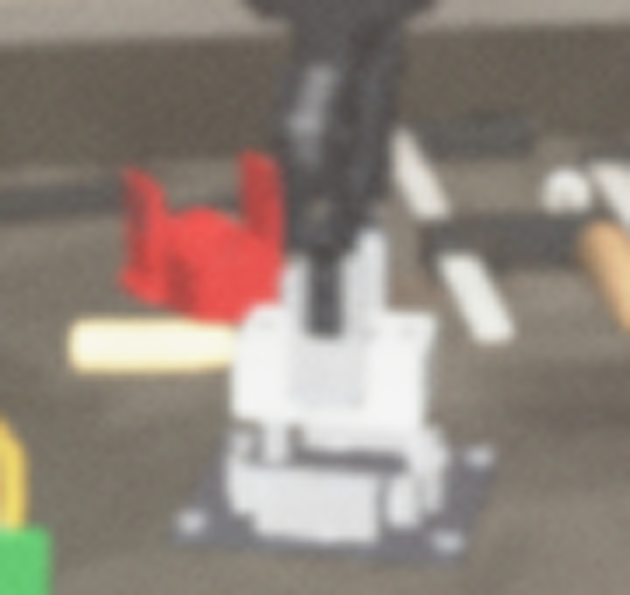

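The cassette hangs level above the dock, gripped by the catches, with a load of 3.5 N. Raising the underside to about 150 mm.

```bash
python3 -m crank '[[0,0,0,0,0,-6,0.3],[0,0,0,0,0,-16,0.3],[0,0,0,0,0,-30,0.3],[0,0,0,0,0,-46,0.3],[0,0,0,0,0,-62,0.3],[0,0,0,0,0,-78,0.3],[0,0,0,0,0,-92,0.3],[0,0,0,0,0,-101,0.3],[0,0,0,0,0,-105,0.3],[0,0,0,0,0,-105,0.3],[0,0,0,0,0,-105,0.3],[0,0,0,0,0,-105,0.3]]'
python3 -m crank '[[0,0,0,0,0,0,0.3],[0,0,0,0,0,0,0.3],[0,0,0,0,0,0,0.3],[0,0,0,0,0,0,0.3]]'
python3 - <<'E'
from h import *
s=eyes.capture("side")
cv2.imwrite("pics/gr3.png",cv2.resize(s[90:225,195:285,::-1],None,fx=4.4,fy=4.4,interpolation=cv2.INTER_CUBIC))
print(proj("side",[[505.5,57,150],[505.5,57,186]]).round(1))
E
```

```text
t: 16.3
eef_pos: [505.2, 56.7, 195.6]
eef_rot: [-0.499, -3.101, 0.0]
ft_force: [0.1, 0.3, -3.2]
finger_gap: 0.515
t: 16.8
eef_pos: [505.5, 56.8, 196.1]
eef_rot: [-0.5, -3.102, 0.0]
ft_force: [-0.1, -0.3, -3.6]
finger_gap: 0.514
[[243.  158.8]
 [243.  145.4]]
```

View pics/gr3.png

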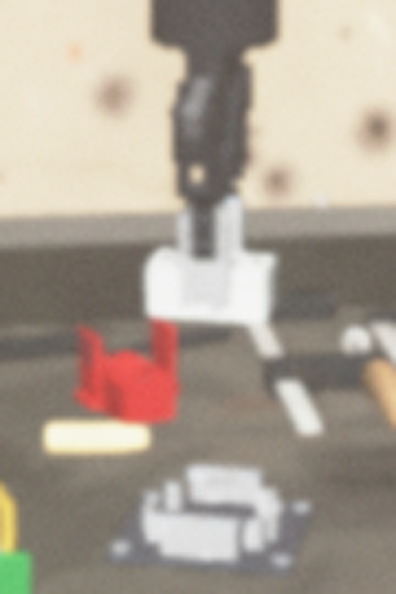

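The picture shows the cassette level above the empty dock, held by both catches, with no nut dropped. Handing in.

```bash
python3 -c "
from plant import order
print(order.job_done())"
```

```text
the job is handed in; nothing more can be done
None
```

I put the flange-down nut into the cassette pocket, pinched both catches, and lifted the cassette straight out of the dock. I then handed the job in, with the cassette held still about 15 cm above the table. No verdict was reported.

**Last checks:**
- **Seating:** contact came at the expected seated height (TCP z 57.1 mm). From the top camera the nut looked about 2 mm off the pocket's centre, within its 3 mm clearance. Other top-camera readings, which depend on the height assumed for the bore, came out between 2 and 3 mm.
- **Lift:** the final side picture shows the cassette level and clear of the empty dock. The measured load was 3.2–3.6 N, against about 3.1 N expected for cassette plus nut. The gripper opening stayed steady at 0.51–0.52.
- **Not seen directly:** in the final picture the near catch plate hides the nut. That it is still seated rests on the load and on no nut showing in the dock. Catch travel wasn't measured; I inferred it from the gripper opening and from the dock letting go. I also took no final look at the other nuts, the bolt or the nozzle, though the arm stayed well clear of them.

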